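# Load the panel press and give its wheel one turn

### The job

Push the mounted panel along its guide, without gripping or lifting it, until it is fully home against the stop of the bench press. Then push the hand wheel round clockwise (seen from above) by its upright handle through exactly one turn, so that the handle is back where it started and the pad is pressed down on the panel. Leave everything else on the table where it is.

Things in the scene. Friction and masses are not known exactly. Their poses are not given: they have to be found in the camera images.
- press: Grey bench press for mounted prints, fixed, yaw within 15 degrees. Origin on the table under the wheel's axis; y runs along the bed towards the stop. Bed plate 240 mm in x, from y = -230 to +110 mm, top 30 mm above the table. Two columns at x = +-100 mm, y = 0 carry a cross beam (240 mm in x, 50 mm in y, top 145 mm above the table). The wheel above it is the highest part.
- stop (a point): Middle of the stop's inner face, where it meets the bed: at y = +90 mm in the press's frame, 30 mm above the table. The stop is a steel bar 18 mm high closing the left (+y) end of the panel's channel. The channel lies between two steel rails along the press's y, 10 mm high and 8 mm thick, inner faces at x = +-73 mm, from y = -188 to +102 mm; its right (-y) end is open.
- panel: Loose plywood panel with a print on top, 140 (x) x 240 (y) x 20 mm thick, 0.3 to 0.54 kg, lying on the bed between the rails, part-way in under the pad. Origin: centre of its underside, axes parallel to the press's; its right edge is 120 mm from it along -y. Against the stop its origin is at y = -30 mm in the press's frame; it starts 40 to 70 mm short of that, sticking out to the right.
- pad: Sprung aluminium pressing pad under the cross beam, 134 x 120 x 14 mm, guided straight up and down. It starts 4 to 11 mm above the panel's top; one clockwise turn of the wheel lowers it by 12 mm, so that it then presses on the panel by its weight and spring with a few newtons. Its origin is no useful point.
- wheel (a joint): Turn of the hand wheel in rad, growing clockwise seen from above (which lowers the pad). Starts anywhere from -1.5 to 1.5; one full turn adds 6.283. Turns with light steady friction (about 2 N at the handle) and stays where it is left. End stops at -2.6 and 8.9. At 0 the handle is on the press's -x side.
- handle (a point): Point on the wheel's upright handle, a black round peg 22 mm in diameter standing on the rim, 75 mm from the axis; the point is on the peg's centre line, 28 mm below its top. The peg's top is 250 mm above the table; the wheel's rim (16 mm round bar, three spokes) has its top 190 mm above the table. The peg does not spin on its own.
- wheel_centre (a point): On the wheel's vertical axis, at the height of the rim's top, 190 mm above the table. The screw end on the axis reaches 212 mm above the table.
- tape_roll: Bystander: roll of clear packing tape lying flat, 100 mm across, 48 mm high; origin under its centre
- pot: Bystander: small open wooden box, 70 x 70 x 100 mm high; origin under its centre
- brush: Bystander: flat brush lying on the table; origin near its middle, on the table
- glue: Bystander: white bottle, 56 mm across, 140 mm high; origin under its centre
- dispenser: Bystander: steel tape dispenser, 150 x 58 x 103 mm high; origin under its centre
- carton: Bystander: closed cardboard carton, 130 x 100 x 75 mm high; origin under its centre
- offcut: Bystander: plywood offcut 90 x 120 x 12 mm lying flat; origin under its centre

How it is judged:
On the way, in this order (a step that is already met when the one before it is completed fails the run):
1. the panel is pushed home against the stop (within 6 mm) (y of panel in the frame of press above -0.036 m), for 0.2 s.
2. then the wheel's handle is carried round past the far side of its circle (distance of handle from where it was at the start of the episode above 0.14 m and value of joint wheel above 1.3 rad).
At the end, for the whole second after the job is handed in: The panel is within 6 mm of the stop; the wheel has made exactly one clockwise turn, its handle within 16 mm (about 12 degrees) of where it started; the pad presses on the panel with more than 1 N; wheel and panel are at rest (y of panel in the frame of press above -0.036 m and distance of handle from where it was at the start of the episode below 0.016 m and value of joint wheel between 4.5 and 8.05 rad and velocity of joint wheel between -0.05 and 0.05 rad/s and contact force between pad and panel above 1 N and linear speed of panel below 0.01 m/s); the robot touches nothing.
It fails at once if the panel is lifted or tipped off the bed (height (world z) of panel above 0.04 m or angle between panel's own z axis and vertical above 0.12 rad).
It fails at once if the wheel is turned well the wrong way, or far past one turn (value of joint wheel below -2.1 rad or value of joint wheel above 8.4 rad).
It fails at once if a bystander is moved more than 30 mm (distance of any of tape_roll, pot, brush, glue, dispenser, carton, offcut from where it was at the start of the episode above 0.03 m).
It also fails if it takes over 67 s, if anything falls off the work surface, if the arm or the gripper's body presses on something with over 40 N, if the wrist force passes 120 N, or if a joint passes its speed limit or range.

### The arm

A 7-joint arm with a two-finger parallel gripper is mounted at the origin on the work surface. World frame = base frame: x ahead of the robot, y to its left, z up, the work surface at z = 0. Lengths are in m, angles in rad, forces in N, time in s.
With the tool pointing down it reaches from about 0.4 to 0.85 m from the base axis. Payload 4.4 kg.
Tool frame: the origin (TCP) lies midway between the tips of the shut fingers; the grasp point (between the pads) lies behind it (ctrl.grasp_offset is the z of the grasp point in the tool frame, in m); z points along the fingers, y is the direction in which the jaws open and shut (so a half turn about z gives the same grasp; the last joint's range is limited). The gripper opens to 94 mm and grips with 3 to 60 N. Pads are 16 mm wide; open, the fingers measure 119 mm over their backs; the gripper's body (75 mm by 177 mm) begins 78 mm behind the grasp point.
Start: joints at [1.254, 0.628, 0.038, 1.517, -0.027, 0.996, -0.02], TCP at [0.161, -0.63, 0.205] pointing down, gripper open.
Joint ranges: [-3.06, 3.06], [-0.37, 2.12], [-1.25, 1.32], [0.18, 2.47], [-1.1, 4.24], [0.23, 1.98], [-2.94, 2.94]. Speed limits (rad/s): [2.57, 2.57, 3.14, 3.14, 3.14, 3.14, 3.14].

### API

Orientations are given as a 3x3 rotation matrix whose columns are the frame's x, y, z axes.
In Python, from rig import sensors, get_image, camera_model, workorder, ctrl gives the robot as it stands.
- The arm moves only by the tool move_arm, never from a script. Its argument "moves" is a list of rows, each an object with "angular": the turn, a rotation vector about the tool's x, y, z in degrees, a list of three; "offset": the shift along the tool's x, y, z in mm, a list of three; "grip": the gripper's target within -1 to 1 (fully open at 1, half-way at 0, shut at -1). In form: [{"angular": [rx, ry, rz], "offset": [tx, ty, tz], "grip": grip}, ...]. A call has 1 to 12 rows; each row shifts and turns the commanded pose from where the row before left it, along the tool's axes as they then stand; what a row does not reach is not made up. A row lasts 1/8 s, in which the tool goes at most 62.5 mm and 10.7 degrees, less where a joint would pass 70% of its speed; a pose out of reach is approached as far as the arm can. A call with a gripper value outside its range is refused whole. The fingers move at their own pace and stop on an object; the grip force is fixed at half the most. Time passes only in rows, so rows that do not move let the fingers close. It gives the time, the measured TCP pose, the force and the opening at its end, in the units of the state.
- sensors.sense(): the state, without advancing time (a new reading comes with each control period).
- get_image(name): name is "side" or "top" or "wrist"; returns the picture (384x512x3 uint8, red, green, blue); there is no depth.
- camera_model(name): a dict with "fx", "fy", "cx", "cy" (pixels), "extrinsics" (4x4, takes a point from camera to world coordinates). Camera axes: x right, y up, looking along -z (the intrinsics and any distortion apply to the point x, -y, -z); pixel columns grow to the right and rows downward; lengths in m; the calibration is good to about 2 mm. A picture is of the moment at which its call begins: read the wrist's pose just before it. camera_model takes no time and is no camera call; for the wrist camera it gives the pose at the moment of the call.
- workorder.close_job(): hands the job in, once; it reports no verdict.
The state is a dict: "time": time; "joint_pos": joint angles; "joint_velocities": joint speeds; "tau": joint torques, N m; "eef_pos": TCP position; "orientation": TCP orientation; "wrist_force": force on the tool from outside, world axes, zero at the start; "ft_torque": the same for the moment, N m; "gripper_width": opening from 0.0 (shut) to 1.0 (fully open).
Only numpy, scipy, OpenCV 4.12 (cv2) and the standard library are available. Lean on these libraries where they do the work, as an engineer would, in place of code of your own. Each camera call takes 0.05 s, during which the arm holds its last target.

## Working session

There is one attempt and no reset: what is moved stays moved. The work goes in short steps, Python scripts to look and compute and a tool call to move; the robot and the scene stay as the last step left them, time stands still between calls to the robot, and variables do not carry over. Pictures are saved under pics/ and viewed, and the job is handed in when it is done.

Besides the shell and the picture viewer there is one more tool, called after "Call:" in YAML: its name, and indented under it one key for each argument. move_arm: Moves the arm, as the interface text tells. Its arguments: {"type":"object","properties":{"moves":{"type":"array"}},"required":["moves"]}

```bash
mkdir -p pics; ls; python3 - <<'E'
from rig import sensors,get_image,camera_model,ctrl
import cv2,numpy as np
s=sensors.sense();print({k:np.round(v,3).tolist() for k,v in s.items()},ctrl.grasp_offset)
for n in("side","top"):
    cv2.imwrite(f"pics/{n}0.png",get_image(n)[...,::-1]);print(n,camera_model(n))
E
```

```text
pics
{'time': 0.0, 'joint_pos': [1.254, 0.629, 0.038, 1.518, -0.027, 0.996, -0.02], 'joint_velocities': [-0.001, 0.001, 0.001, 0.0, -0.0, -0.002, -0.0], 'tau': [-0.0, -54.972, 1.144, -18.664, -0.052, 0.024, 0.0], 'eef_pos': [0.161, -0.629, 0.205], 'orientation': [[0.969, 0.248, -0.0], [0.248, -0.969, 0.002], [-0.0, -0.002, -1.0]], 'wrist_force': [-0.285, 0.829, 0.04], 'ft_torque': [0.067, -0.005, 0.026], 'gripper_width': 0.998} -0.0188
side {'fx': 482.423602034361, 'fy': 482.423602034361, 'cx': 251.86303964740895, 'cy': 189.88259799107436, 'extrinsics': array([[-0.99920804,  0.0249342 , -0.03100939,  0.51240071],
       [-0.03976326, -0.59679239,  0.80140984,  1.22003328],
       [ 0.00147634,  0.80200819,  0.59731121,  1.05225268],
       [ 0.        ,  0.        ,  0.        ,  1.        ]])}
top {'fx': 426.87253511913724, 'fy': 426.87253511913724, 'cx': 258.106661877198, 'cy': 186.0316330637558, 'extrinsics': array([[ 1.56751693e-04,  9.91356265e-01, -1.31197298e-01,
         3.55053485e-01],
       [-9.99960763e-01, -1.00663513e-03, -8.80109273e-03,
        -2.36558872e-02],
       [-8.85708623e-03,  1.31193530e-01,  9.91317209e-01,
         1.73023458e+00],
       [ 0.00000000e+00,  0.00000000e+00,  0.00000000e+00,
         1.00000000e+00]])}
```

View pics/side0.png

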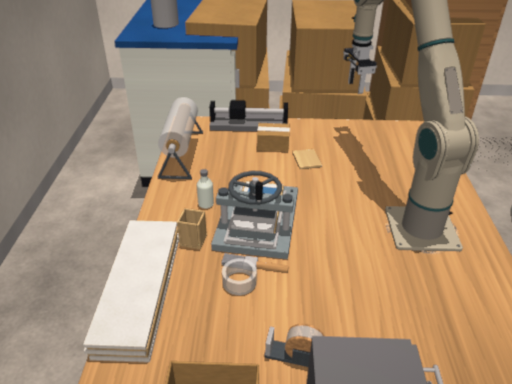

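View pics/top0.png

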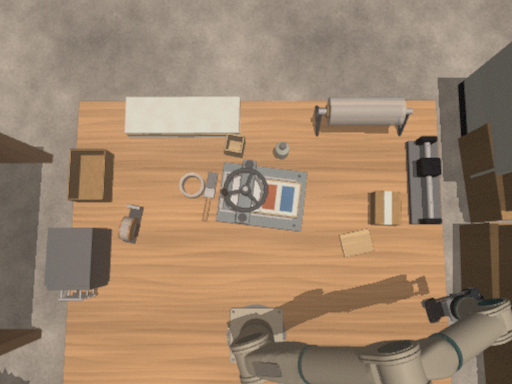

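```bash
python3 - <<'E'
import cv2
a=cv2.imread("pics/top0.png")[120:320,150:370]
cv2.imwrite("pics/topc.png",cv2.resize(a,None,fx=3,fy=3,interpolation=cv2.INTER_CUBIC)[:600])
a=cv2.imread("pics/side0.png")[90:290,160:420]
cv2.imwrite("pics/sidec.png",cv2.resize(a,None,fx=3,fy=3,interpolation=cv2.INTER_CUBIC)[:600])
E
```

```text
(no output)
```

View pics/topc.png

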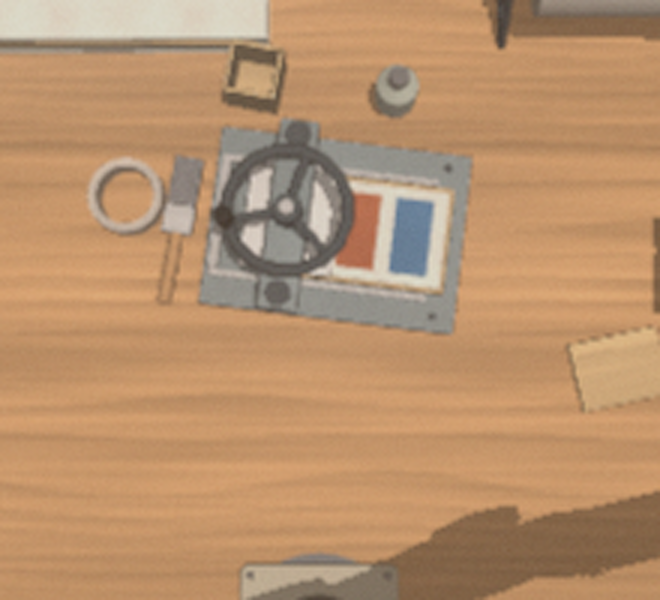

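View pics/sidec.png

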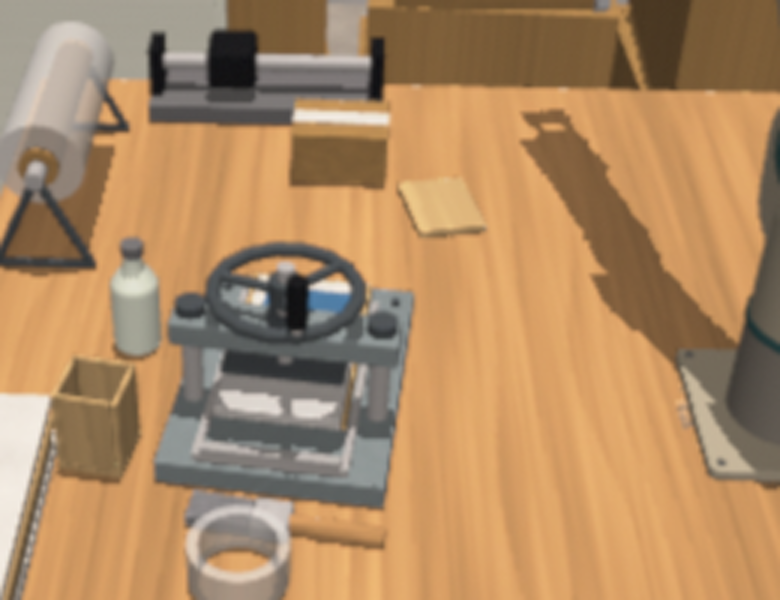

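The top crop shows the bed corners at about (222,128), (471,156), (453,333) and (200,303). The hub is at (287,208), the peg at (222,216), and the panel's right edge runs from (455,188) to (441,292).

```bash
cat > h.py <<'E'
import numpy as np
from rig import camera_model
def ray(n,u,v,z,M=None):
    m=M or camera_model(n);E=m["extrinsics"]
    d=E[:3,:3]@np.array([(u-m["cx"])/m["fx"],-(v-m["cy"])/m["fy"],-1]);o=E[:3,3]
    return o+d*(z-o[2])/d[2]
def proj(n,p,M=None):
    m=M or camera_model(n);E=m["extrinsics"];q=E[:3,:3].T@(np.asarray(p)-E[:3,3])
    return m["cx"]+m["fx"]*q[0]/-q[2], m["cy"]-m["fy"]*q[1]/-q[2]
E
python3 - <<'E'
from h import *
def t(x,y,z):return ray("top",150+(x+.5)/3-.5,120+(y+.5)/3-.5,z)
def s(x,y,z):return ray("side",160+(x+.5)/3-.5,90+(y+.5)/3-.5,z)
for c in[(222,128),(471,156),(453,333),(200,303)]:print("bed",t(*c,.03))
print("side bed",s(410,292,.03),s(386,495,.03),s(158,472,.03))
print("hub",t(287,206,.212),"side",s(287,268,.212))
print("peg",t(222,215,.25),"side",s(298,279,.25))
for c in[(455,188),(441,292)]:print("pan",t(*c,.05))
# fit press pose from corners
L=np.array([[.12,.11],[.12,-.23],[-.12,-.23],[-.12,.11]])
W=np.array([t(*c,.03)[:2] for c in[(222,128),(471,156),(453,333),(200,303)]])
a=L-L.mean(0);b=W-W.mean(0);th=np.arctan2((a[:,0]*b[:,1]-a[:,1]*b[:,0]).sum(),(a*b).sum())
R=np.array([[np.cos(th),-np.sin(th)],[np.sin(th),np.cos(th)]]);o=W.mean(0)-R@L.mean(0)
print(np.degrees(th),o,"res",W-(L@R.T+o))
for c in[(455,188),(441,292)]:print("pan in press",R.T@(t(*c,.05)[:2]-o))
d=R.T@(t(222,215,.25)[:2]-o);print("peg in press",d,np.linalg.norm(d))
d=R.T@(s(298,279,.25)[:2]-o);print("peg in press side",d,np.linalg.norm(d))
E
```

```text
bed [0.67704371 0.13096137 0.03      ]
bed [ 0.63829556 -0.20434112  0.03      ]
bed [ 0.40162584 -0.17711477  0.03      ]
bed [0.44124018 0.15762515 0.03      ]
side bed [ 0.40722226 -0.17540813  0.03      ] [0.44296878 0.16968561 0.03      ] [0.6747065  0.14594953 0.03      ]
hub [0.54770661 0.03563146 0.212     ] side [0.5477745  0.03749063 0.212     ]
peg [0.53238968 0.10984771 0.25      ] side [0.53515421 0.10851084 0.25      ]
pan [ 0.5920684  -0.18042139  0.05      ]
pan [ 0.45451438 -0.16029391  0.05      ]
-6.616199603663892 [0.5464644  0.03638307] res [[-0.0012955  -0.00086297]
 [-0.00086953  0.00157022]
 [ 0.0008624   0.00114425]
 [ 0.00130262 -0.00185151]]
pan in press [ 0.07028006 -0.2101062 ]
pan in press [-0.06867693 -0.20596146]
peg in press [-0.02244544  0.07135372] 0.07480074498108089
peg in press side [-0.01954528  0.07034427] 0.07300914314690332
```

Call:
move_arm:
  moves:
    - {"angular": [0,0,-10],"offset": [0,0,0],"grip": -1}
    - {"angular": [0,0,-10],"offset": [0,0,0],"grip": -1}
    - {"angular": [0,0,-10],"offset": [0,0,0],"grip": -1}
    - {"angular": [0,0,-10],"offset": [0,0,0],"grip": -1}
    - {"angular": [0,0,-10],"offset": [0,0,0],"grip": -1}
    - {"angular": [0,0,-10],"offset": [0,0,0],"grip": -1}
    - {"angular": [0,0,-9],"offset": [0,0,0],"grip": -1}
    - {"angular": [0,0,0],"offset": [0,0,0],"grip": -1}

```text
time: 1.1
eef_pos: [0.1611, -0.6294, 0.2049]
orientation: [[0.117, 0.993, 0.0], [0.993, -0.117, 0.001], [0.001, 0.0, -1.0]]
wrist_force: [0.1, 0.2, 0.1]
gripper_width: 0.185
```

```bash
cat >> h.py <<'E'
from rig import sensors
TH=np.radians(-6.6);O=np.array([.547,.0365])
R2=np.array([[np.cos(TH),-np.sin(TH)],[np.sin(TH),np.cos(TH)]])
def st(tgt=None):
    s=sensors.sense();p=np.array(s["eef_pos"]);R=np.array(s["orientation"])
    print("t",round(s["time"],2),"press xy",np.round(1e3*R2.T@(p[:2]-O),1),"z",round(1e3*p[2],1),"toolx yaw-press",round(np.degrees(np.arctan2(R[1,0],R[0,0])-TH),2),"tilt",np.round(R[:2,2],3),"F",np.round(s["wrist_force"],1),"w",round(float(s["gripper_width"]),2),"j",np.round(s["joint_pos"],2))
    if tgt is not None:
        w=np.r_[O+R2@np.array(tgt[:2]),tgt[2]];print("tool offset mm",np.round(1e3*R.T@(w-p),1))
E
python3 -c "
from h import *
st((0,-.245,.205))"
```

```text
t 1.1 press xy [-306.8 -705.8] z 204.9 toolx yaw-press 89.86 tilt [0.    0.001] F [0.1 0.2 0.1] w 0.19 j [ 1.45  0.64 -0.29  1.51  0.2   1.02  0.99]
tool offset mm [4.616e+02 3.057e+02 4.000e-01]
```

Call:
move_arm:
  moves:
    - {"angular": [0,0,0],"offset": [38.5,25.5,0],"grip": -1}
    - {"angular": [0,0,0],"offset": [38.5,25.5,0],"grip": -1}
    - {"angular": [0,0,0],"offset": [38.5,25.5,0],"grip": -1}
    - {"angular": [0,0,0],"offset": [38.5,25.5,0],"grip": -1}
    - {"angular": [0,0,0],"offset": [38.5,25.5,0],"grip": -1}
    - {"angular": [0,0,0],"offset": [38.5,25.5,0],"grip": -1}
    - {"angular": [0,0,0],"offset": [38.5,25.5,0],"grip": -1}
    - {"angular": [0,0,0],"offset": [38.5,25.5,0],"grip": -1}
    - {"angular": [0,0,0],"offset": [38.5,25.5,0],"grip": -1}
    - {"angular": [0,0,0],"offset": [38.5,25.5,0],"grip": -1}
    - {"angular": [0,0,0],"offset": [38.5,25.5,0],"grip": -1}
    - {"angular": [0,0,0],"offset": [38,25.5,0],"grip": -1}

```text
time: 2.6
eef_pos: [0.5194, -0.2054, 0.2055]
orientation: [[0.119, 0.993, -0.0], [0.993, -0.119, -0.0], [-0.0, -0.0, -1.0]]
wrist_force: [-0.1, 0.2, 0.3]
gripper_width: 0.008
```

```bash
python3 - <<'E'
from h import *
st((0,-.240,.038))
import cv2
from rig import get_image
m=camera_model("wrist");cv2.imwrite("pics/w1.png",get_image("wrist")[...,::-1])
a=get_image("top")[100:300,150:400,::-1]
cv2.imwrite("pics/t1.png",cv2.resize(a,None,fx=3,fy=3,interpolation=cv2.INTER_CUBIC))
E
```

```text
t 2.6 press xy [   0.4 -243.5] z 205.5 toolx yaw-press 89.76 tilt [-0. -0.] F [-0.1  0.2  0.3] w 0.01 j [ 0.54  0.51 -0.32  1.77  0.2   0.89  0.01]
tool offset mm [  3.5  -0.4 167.5]
```

View pics/w1.png

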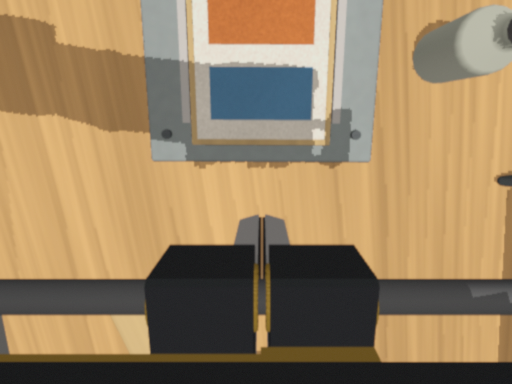

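View pics/t1.png

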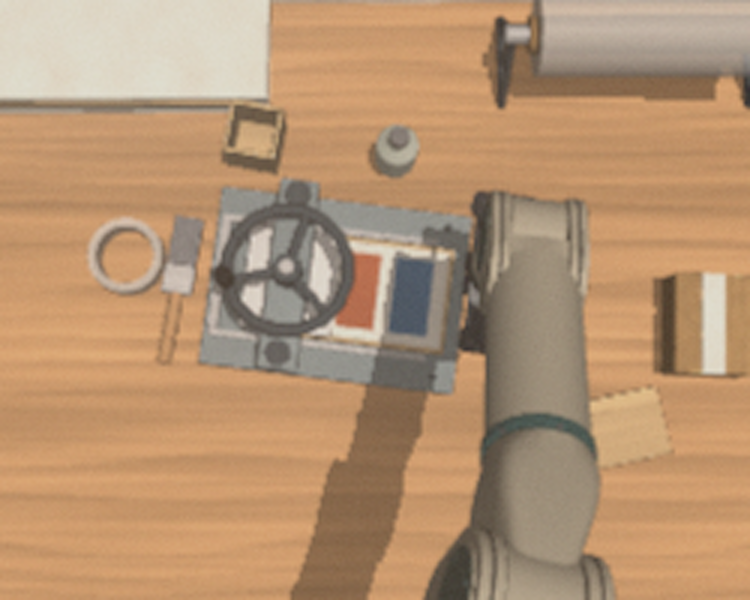

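The wrist view shows the panel's right edge (top) at row 141, with corners (192,140) and (328,140). The bed's edge is at row 160, columns 152–371.

```bash
python3 - <<'E'
from h import *
def P(u,v,z):return np.round(1e3*R2.T@(ray("wrist",u,v,z)[:2]-O),1)
print("panel",P(192,140,.05),P(328,140,.05),"bed",P(152,160,.03),P(371,160,.03),"tip guess",proj("wrist",sensors.sense()["eef_pos"]))
E
```

```text
panel [ -67.4 -198.4] [  70.5 -197.9] bed [-116.  -221.6] [ 122.6 -220.8] tip guess (np.float64(261.74874534782737), np.float64(229.97357549167296))
```

Call:
move_arm:
  moves:
    - {"angular": [0,0,0],"offset": [0,0,45],"grip": -1}
    - {"angular": [0,0,0],"offset": [0,0,45],"grip": -1}
    - {"angular": [0,0,0],"offset": [0,0,45],"grip": -1}
    - {"angular": [0,0,0],"offset": [0,0,30],"grip": -1}
    - {"angular": [0,0,0],"offset": [0,0,0],"grip": -1}
    - {"angular": [0,0,0],"offset": [0,0,0],"grip": -1}

```text
time: 3.45
eef_pos: [0.5192, -0.2072, 0.0415]
orientation: [[0.117, 0.993, 0.001], [0.993, -0.117, -0.001], [-0.001, 0.001, -1.0]]
wrist_force: [-0.0, -0.3, 0.6]
gripper_width: 0.002
```

```bash
python3 - <<'E'
from h import *
st((0,-.160,.040))
import cv2
from rig import get_image
cv2.imwrite("pics/w2.png",get_image("wrist")[...,::-1])
E
```

```text
t 3.45 press xy [   0.4 -245.3] z 41.5 toolx yaw-press 89.88 tilt [ 0.001 -0.001] F [-0.  -0.3  0.6] w 0.0 j [ 0.48  0.74 -0.23  1.9   0.31  0.53 -0.08]
tool offset mm [85.3 -0.5  1.4]
```

View pics/w2.png

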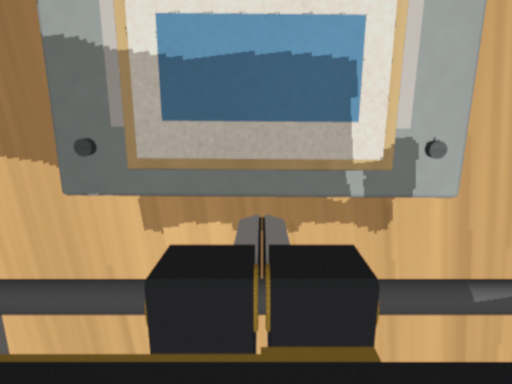

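The fingertips are centred on the panel (column 262 against a panel middle of 261). The panel's edge is at row 168, still ahead of the tip at row 215, so I start pushing.

Call:
move_arm:
  moves:
    - {"angular": [0,0,0],"offset": [8,0,1],"grip": -1}
    - {"angular": [0,0,0],"offset": [8,0,0],"grip": -1}
    - {"angular": [0,0,0],"offset": [8,0,0],"grip": -1}
    - {"angular": [0,0,0],"offset": [6,0,0],"grip": -1}
    - {"angular": [0,0,0],"offset": [6,0,0],"grip": -1}
    - {"angular": [0,0,0],"offset": [6,0,0],"grip": -1}
    - {"angular": [0,0,0],"offset": [6,0,0],"grip": -1}
    - {"angular": [0,0,0],"offset": [6,0,0],"grip": -1}
    - {"angular": [0,0,0],"offset": [6,0,0],"grip": -1}
    - {"angular": [0,0,0],"offset": [6,0,0],"grip": -1}

```text
time: 4.75
eef_pos: [0.5263, -0.1419, 0.0398]
orientation: [[0.117, 0.993, 0.0], [0.993, -0.117, -0.001], [-0.001, 0.0, -1.0]]
wrist_force: [-0.0, -5.2, 4.2]
gripper_width: 0.004
```

```bash
python3 - <<'E'
from h import *
st((0,-.160,.040))
import cv2
from rig import get_image
cv2.imwrite("pics/w3.png",get_image("wrist")[...,::-1])
E
```

```text
t 4.75 press xy [  -0.  -179.6] z 39.8 toolx yaw-press 89.91 tilt [ 0.    -0.001] F [-0.  -5.2  4.2] w 0.0 j [ 0.35  0.73 -0.21  1.94  0.3   0.5  -0.19]
tool offset mm [19.6  0.  -0.2]
```

View pics/w3.png

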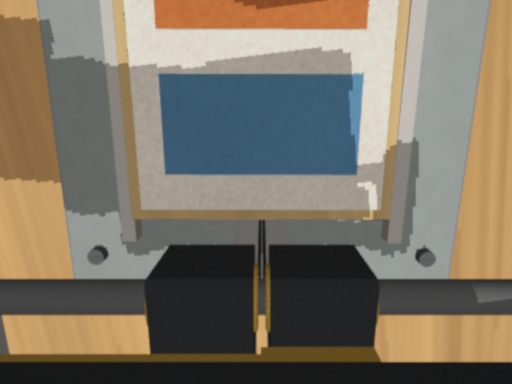

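The panel is in contact and sliding straight, with about 5 N on the tool. I continue in finer steps.

Call:
move_arm:
  moves:
    - {"angular": [0,0,0],"offset": [4,0,0],"grip": -1}
    - {"angular": [0,0,0],"offset": [4,0,0],"grip": -1}
    - {"angular": [0,0,0],"offset": [4,0,0],"grip": -1}
    - {"angular": [0,0,0],"offset": [3,0,0],"grip": -1}
    - {"angular": [0,0,0],"offset": [2,0,0],"grip": -1}

```text
time: 5.42
eef_pos: [0.5281, -0.1246, 0.0396]
orientation: [[0.116, 0.993, -0.0], [0.993, -0.116, -0.001], [-0.001, 0.0, -1.0]]
wrist_force: [-1.3, -5.2, 4.7]
gripper_width: 0.004
```

Call:
move_arm:
  moves:
    - {"angular": [0,0,0],"offset": [2,0,0],"grip": -1}
    - {"angular": [0,0,0],"offset": [1,0,0],"grip": -1}

```text
time: 5.68
eef_pos: [0.5285, -0.1217, 0.0396]
orientation: [[0.116, 0.993, -0.0], [0.993, -0.116, -0.001], [-0.001, 0.0, -1.0]]
wrist_force: [-0.3, -5.3, 4.9]
gripper_width: 0.003
```

```bash
python3 - <<'E'
from h import *
st((0,-.160,.040))
E
```

```text
t 5.67 press xy [  -0.2 -159.2] z 39.6 toolx yaw-press 89.94 tilt [-0.    -0.001] F [-0.3 -5.3  4.9] w 0.0 j [ 0.31  0.73 -0.21  1.95  0.29  0.49 -0.22]
tool offset mm [-0.8  0.2 -0.4]
```

Call:
move_arm:
  moves:
    - {"angular": [0,0,0],"offset": [1.5,0,0],"grip": -1}
    - {"angular": [0,0,0],"offset": [1.5,0,0],"grip": -1}

```text
time: 5.92
eef_pos: [0.5285, -0.121, 0.0396]
orientation: [[0.117, 0.993, -0.001], [0.993, -0.117, -0.003], [-0.003, -0.0, -1.0]]
wrist_force: [-1.2, -10.9, 4.3]
gripper_width: 0.006
```

Call:
move_arm:
  moves:
    - {"angular": [0,0,0],"offset": [1.5,0,0],"grip": -1}
    - {"angular": [0,0,0],"offset": [1.5,0,0],"grip": -1}

```text
time: 6.18
eef_pos: [0.5282, -0.1209, 0.0397]
orientation: [[0.119, 0.993, -0.002], [0.993, -0.119, -0.006], [-0.006, -0.001, -1.0]]
wrist_force: [-2.9, -15.8, 4.5]
gripper_width: 0.005
```

The tool stalled at press y ≈ -158 mm, as predicted, and the force rose to 16 N, so the panel is home. Next I back off and rise.

Call:
move_arm:
  moves:
    - {"angular": [0,0,0],"offset": [0,0,0],"grip": -1}
    - {"angular": [0,0,0],"offset": [-5,0,0],"grip": -1}
    - {"angular": [0,0,0],"offset": [-15,0,0],"grip": -1}
    - {"angular": [0,0,0],"offset": [-30,0,0],"grip": -1}
    - {"angular": [0,0,0],"offset": [-10,0,-40],"grip": -1}
    - {"angular": [0,0,0],"offset": [0,0,-50],"grip": -1}
    - {"angular": [0,0,0],"offset": [0,0,-50],"grip": -1}
    - {"angular": [0,0,0],"offset": [0,0,-50],"grip": -1}
    - {"angular": [0,0,0],"offset": [0,0,-50],"grip": -1}
    - {"angular": [0,0,0],"offset": [0,0,0],"grip": -1}

```text
time: 7.42
eef_pos: [0.5248, -0.1743, 0.283]
orientation: [[0.114, 0.993, 0.008], [0.993, -0.114, -0.001], [0.0, 0.008, -1.0]]
wrist_force: [0.1, -0.6, -0.1]
gripper_width: 0.004
```

```bash
python3 - <<'E'
from h import *
st((-.053,.053,.280))
import cv2
from rig import get_image
cv2.imwrite("pics/w4.png",get_image("wrist")[...,::-1])
a=get_image("top")[120:270,200:360,::-1]
cv2.imwrite("pics/t4.png",cv2.resize(a,None,fx=4,fy=4,interpolation=cv2.INTER_CUBIC))
E
```

```text
t 7.42 press xy [   2.1 -212. ] z 283.0 toolx yaw-press 90.03 tilt [ 0.008 -0.001] F [ 0.1 -0.6 -0.1] w 0.0 j [ 0.51  0.42 -0.35  1.69  0.16  1.06 -0.  ]
tool offset mm [265.  -55.    2.6]
```

View pics/w4.png

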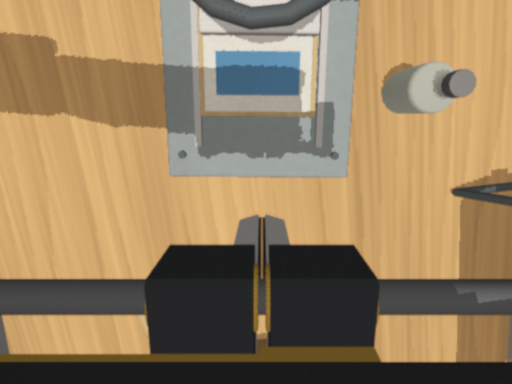

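View pics/t4.png

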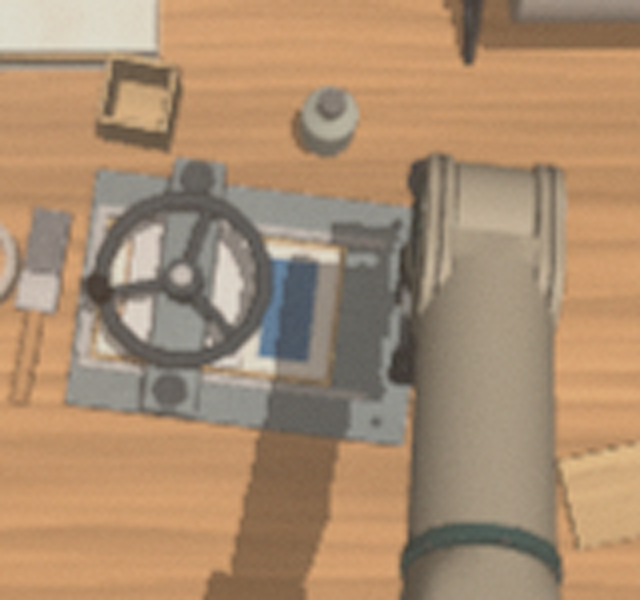

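The panel is home: its left edge is at the stop in the top view. Now over the wheel, to a point behind the peg.

Call:
move_arm:
  moves:
    - {"angular": [0,0,0],"offset": [44,-9,-2],"grip": -1}
    - {"angular": [0,0,0],"offset": [44,-9,-2],"grip": -1}
    - {"angular": [0,0,0],"offset": [44,-9,-2],"grip": -1}
    - {"angular": [0,0,0],"offset": [44,-9,-2],"grip": -1}
    - {"angular": [0,0,0],"offset": [44,-9,0],"grip": -1}
    - {"angular": [0,0,0],"offset": [44,-9,0],"grip": -1}
    - {"angular": [0,0,0],"offset": [0,0,0],"grip": -1}
    - {"angular": [0,0,0],"offset": [0,0,0],"grip": -1}

```text
time: 8.52
eef_pos: [0.4983, 0.0928, 0.286]
orientation: [[0.115, 0.993, -0.003], [0.993, -0.115, -0.001], [-0.001, -0.003, -1.0]]
wrist_force: [0.3, -0.6, 0.2]
gripper_width: 0.005
```

```bash
python3 - <<'E'
from h import *
st((-.055,.053,.208))
import cv2
from rig import get_image
cv2.imwrite("pics/w5.png",get_image("wrist")[...,::-1])
cv2.imwrite("pics/s5.png",cv2.resize(get_image("side")[90:290,160:420,::-1],None,fx=3,fy=3,interpolation=cv2.INTER_CUBIC))
E
```

```text
t 8.53 press xy [-54.8  50.4] z 286.0 toolx yaw-press 89.97 tilt [-0.003 -0.001] F [ 0.3 -0.6  0.2] w 0.01 j [ 0.07  0.36 -0.42  1.79  0.17  1.04 -0.53]
tool offset mm [ 2.7  0.  78. ]
```

View pics/w5.png

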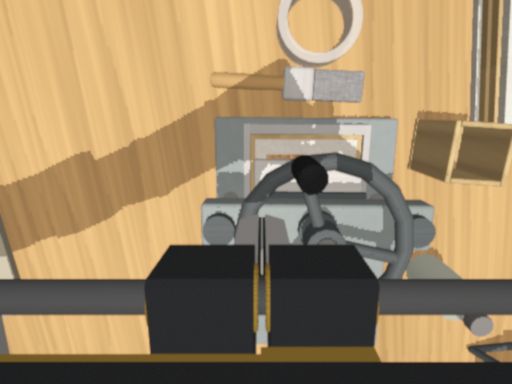

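View pics/s5.png

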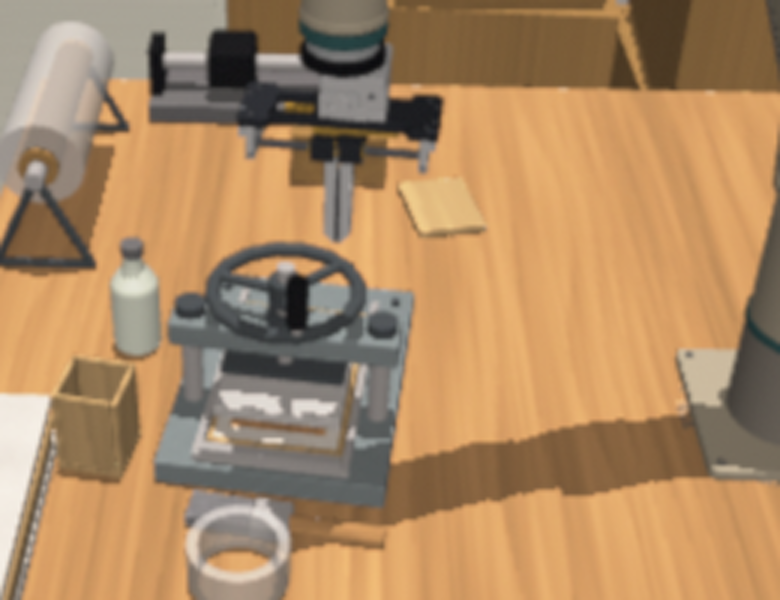

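The wrist view shows the peg's top at about (311,172) and the tip at (262,217), behind and beside it.

```bash
python3 - <<'E'
from h import *
def P(u,v,z):return np.round(1e3*R2.T@(ray("wrist",u,v,z)[:2]-O),1)
print(P(311,172,.25))
# plan: tool positions relative to wheel axis; lag so that box (hx 12.5 in press x, hy 8 in press y) just touches peg r 11
from scipy.optimize import brentq
def gap(t,q,r=75):
    c=r*np.array([-np.cos(t),np.sin(t)]);p=75*np.array([-np.cos(q),np.sin(q)])
    d=np.abs(p-c)-[12.5,8];return np.hypot(*np.maximum(d,0))-11
for q in range(73,440,20):
    qq=np.radians(q);l=brentq(lambda l:gap(qq-l,qq),.1,.8);print(q,round(np.degrees(l),1),end="; ")
E
```

```text
[-21.2  77.1]
73 19.7; 93 18.1; 113 18.6; 133 19.8; 153 17.9; 173 15.0; 193 14.6; 213 16.1; 233 19.0; 253 19.7; 273 18.1; 293 18.6; 313 19.8; 333 17.9; 353 15.0; 373 14.6; 393 16.1; 413 19.0; 433 19.7;
```

Call:
move_arm:
  moves:
    - {"angular": [0,0,0],"offset": [2.5,0,30],"grip": -1}
    - {"angular": [0,0,0],"offset": [0,0,30],"grip": -1}
    - {"angular": [0,0,0],"offset": [0,0,18],"grip": -1}
    - {"angular": [0,0,0],"offset": [0,0,0],"grip": -1}

```text
time: 9.12
eef_pos: [0.4985, 0.0945, 0.2081]
orientation: [[0.118, 0.993, -0.003], [0.993, -0.118, -0.001], [-0.001, -0.003, -1.0]]
wrist_force: [-0.1, 0.1, -0.3]
gripper_width: 0.006
```

```bash
python3 - <<'E'
from h import *
st((-.053,.053,.208))
def c(t,r=75):t=np.radians(t);return r*np.array([np.sin(t),-np.cos(t)]) # tool x=press y, tool y=press x
for t in range(45,420,10):print(t,np.round(c(t+10)-c(t),1),end=" ")
E
```

```text
t 9.12 press xy [-54.8  52. ] z 208.1 toolx yaw-press 89.85 tilt [-0.003 -0.001] F [-0.1  0.1 -0.3] w 0.01 j [ 0.04  0.45 -0.4   1.89  0.23  0.85 -0.59]
tool offset mm [1.  1.8 0.1]
45 [ 8.4 10. ] 55 [ 6.5 11.3] 65 [ 4.5 12.3] 75 [ 2.3 12.9] 85 [ 0.  13.1] 95 [-2.3 12.9] 105 [-4.5 12.3] 115 [-6.5 11.3] 125 [-8.4 10. ] 135 [-10.    8.4] 145 [-11.3   6.5] 155 [-12.3   4.5] 165 [-12.9   2.3] 175 [-13.1   0. ] 185 [-12.9  -2.3] 195 [-12.3  -4.5] 205 [-11.3  -6.5] 215 [-10.   -8.4] 225 [ -8.4 -10. ] 235 [ -6.5 -11.3] 245 [ -4.5 -12.3] 255 [ -2.3 -12.9] 265 [  0.  -13.1] 275 [  2.3 -12.9] 285 [  4.5 -12.3] 295 [  6.5 -11.3] 305 [  8.4 -10. ] 315 [10.  -8.4] 325 [11.3 -6.5] 335 [12.3 -4.5] 345 [12.9 -2.3] 355 [13.1  0. ] 365 [12.9  2.3] 375 [12.3  4.5] 385 [11.3  6.5] 395 [10.   8.4] 405 [ 8.4 10. ] 415 [ 6.5 11.3]
```

Call:
move_arm:
  moves:
    - {"angular": [0,0,0],"offset": [9.4,11.8,0],"grip": -1}
    - {"angular": [0,0,0],"offset": [6.5,11.3,0],"grip": -1}
    - {"angular": [0,0,0],"offset": [4.5,12.3,0],"grip": -1}
    - {"angular": [0,0,0],"offset": [2.3,12.9,0],"grip": -1}
    - {"angular": [0,0,0],"offset": [0,13.1,0],"grip": -1}
    - {"angular": [0,0,0],"offset": [-2.3,12.9,0],"grip": -1}

```text
time: 9.88
eef_pos: [0.5757, 0.107, 0.2091]
orientation: [[0.116, 0.993, -0.002], [0.993, -0.116, -0.001], [-0.001, -0.002, -1.0]]
wrist_force: [-4.8, -1.9, -0.1]
gripper_width: 0.003
```

```bash
python3 - <<'E'
from h import *
t=np.radians(105)
st((-.075*np.cos(t),.075*np.sin(t),.208))
import cv2
from rig import get_image
cv2.imwrite("pics/w6.png",get_image("wrist")[...,::-1])
cv2.imwrite("pics/s6.png",cv2.resize(get_image("side")[90:290,160:420,::-1],None,fx=3,fy=3,interpolation=cv2.INTER_CUBIC))
E
```

```text
t 9.88 press xy [20.4 73.4] z 209.1 toolx yaw-press 89.95 tilt [-0.002 -0.001] F [-4.8 -1.9 -0.1] w 0.0 j [ 0.01  0.55 -0.38  1.69  0.25  0.95 -0.58]
tool offset mm [-0.9 -0.9  1.1]
```

View pics/w6.png

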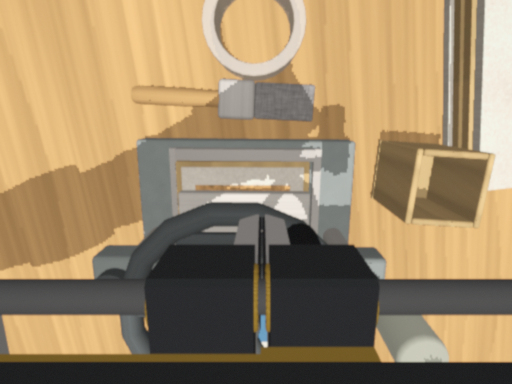

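View pics/s6.png

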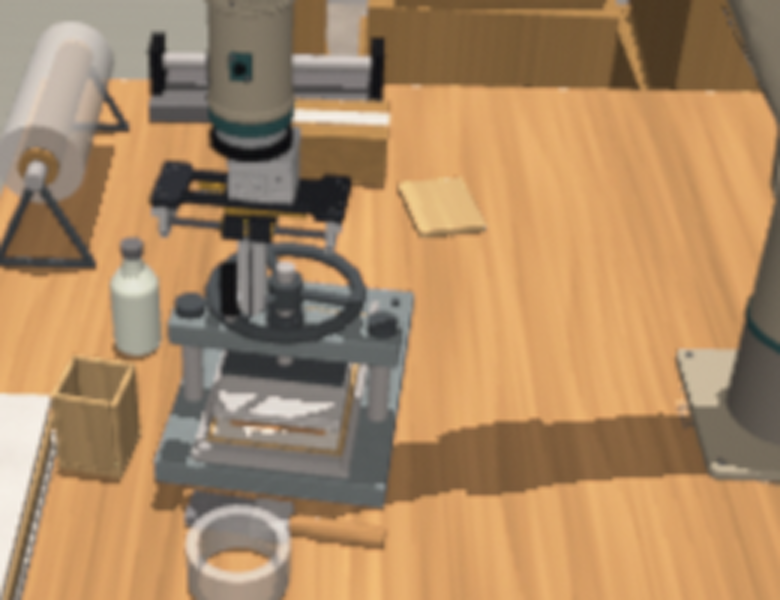

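The peg is now on the far side of the fingers, beside them (side crop (232,288)), and moves ahead at about 5 N. I continue.

Call:
move_arm:
  moves:
    - {"angular": [0,0,0],"offset": [-5,11.8,0.5],"grip": -1}
    - {"angular": [0,0,0],"offset": [-6.5,11.3,0],"grip": -1}
    - {"angular": [0,0,0],"offset": [-8.4,10,0],"grip": -1}
    - {"angular": [0,0,0],"offset": [-10,8.4,0],"grip": -1}
    - {"angular": [0,0,0],"offset": [-11.3,6.5,0],"grip": -1}
    - {"angular": [0,0,0],"offset": [-12.3,4.5,0],"grip": -1}
    - {"angular": [0,0,0],"offset": [-12.9,2.3,0],"grip": -1}
    - {"angular": [0,0,0],"offset": [-13.1,0,0],"grip": -1}

```text
time: 10.98
eef_pos: [0.6203, 0.0221, 0.2089]
orientation: [[0.115, 0.993, -0.001], [0.993, -0.115, 0.001], [0.0, -0.001, -1.0]]
wrist_force: [-1.6, 4.2, 0.2]
gripper_width: 0.004
```

```bash
python3 - <<'E'
from h import *
t=np.radians(185)
st((-.075*np.cos(t),.075*np.sin(t),.208))
import cv2
from rig import get_image
cv2.imwrite("pics/s7.png",cv2.resize(get_image("side")[90:290,160:420,::-1],None,fx=3,fy=3,interpolation=cv2.INTER_CUBIC))
E
```

```text
t 10.97 press xy [74.5 -5.9] z 208.9 toolx yaw-press 89.97 tilt [-0.001  0.001] F [-1.6  4.2  0.2] w 0.0 j [ 0.15  0.6  -0.38  1.59  0.25  0.99 -0.42]
tool offset mm [-0.6  0.2  0.9]
```

View pics/s7.png

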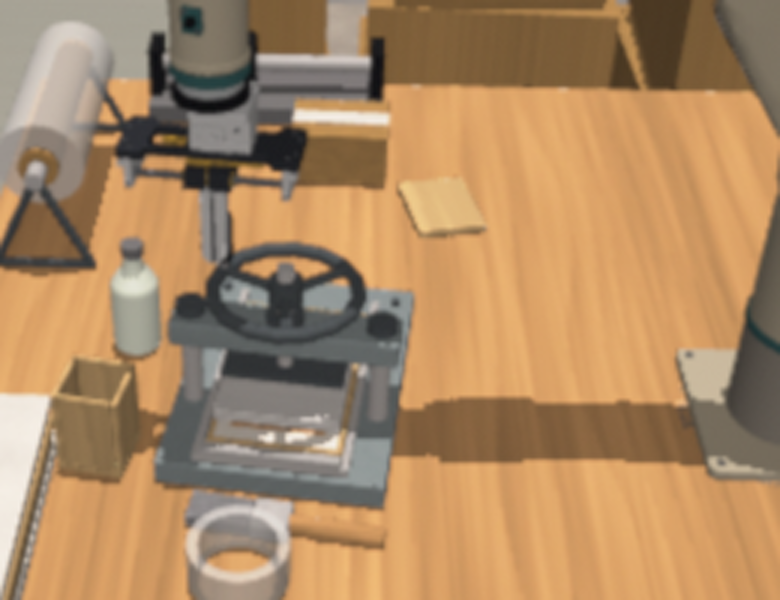

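The peg shows just beyond the finger and the force is still about 4 N.

Call:
move_arm:
  moves:
    - {"angular": [0,0,0],"offset": [-13.3,-2.3,0.5],"grip": -1}
    - {"angular": [0,0,0],"offset": [-12.3,-4.5,0],"grip": -1}
    - {"angular": [0,0,0],"offset": [-11.3,-6.5,0],"grip": -1}
    - {"angular": [0,0,0],"offset": [-10,-8.4,0],"grip": -1}
    - {"angular": [0,0,0],"offset": [-8.4,-10,0],"grip": -1}
    - {"angular": [0,0,0],"offset": [-6.5,-11.3,0],"grip": -1}
    - {"angular": [0,0,0],"offset": [-4.5,-12.3,0],"grip": -1}
    - {"angular": [0,0,0],"offset": [-2.3,-12.9,0],"grip": -1}

```text
time: 12.02
eef_pos: [0.5467, -0.0348, 0.2091]
orientation: [[0.111, 0.994, 0.005], [0.994, -0.111, 0.002], [0.003, 0.004, -1.0]]
wrist_force: [2.5, 1.4, -0.4]
gripper_width: 0.007
```

```bash
python3 - <<'E'
from h import *
t=np.radians(265)
st((-.075*np.cos(t),.075*np.sin(t),.208))
import cv2
from rig import get_image
cv2.imwrite("pics/s8.png",cv2.resize(get_image("side")[90:290,160:420,::-1],None,fx=3,fy=3,interpolation=cv2.INTER_CUBIC))
E
```

```text
t 12.03 press xy [  7.9 -70.9] z 209.1 toolx yaw-press 90.24 tilt [0.005 0.002] F [ 2.5  1.4 -0.4] w 0.01 j [ 0.28  0.5  -0.39  1.8   0.24  0.89 -0.33]
tool offset mm [-3.8 -1.4  1.1]
```

View pics/s8.png

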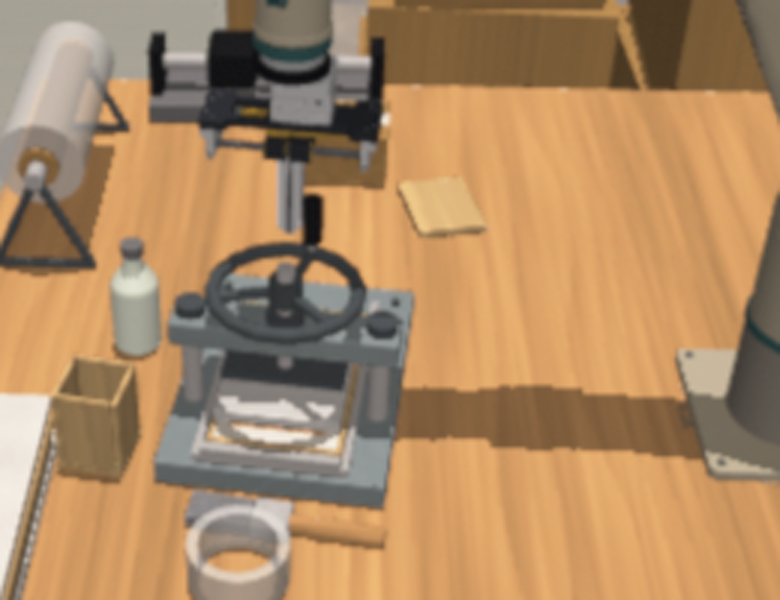

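The peg is ahead of the finger (side crop (313,218)). I continue and correct the drift.

Call:
move_arm:
  moves:
    - {"angular": [0,0,0],"offset": [-2.5,-13.5,0.5],"grip": -1}
    - {"angular": [0,0,0],"offset": [1.5,-13.5,0],"grip": -1}
    - {"angular": [0,0,0],"offset": [4.5,-12.3,0],"grip": -1}
    - {"angular": [0,0,0],"offset": [6.5,-11.3,0],"grip": -1}
    - {"angular": [0,0,0],"offset": [8.4,-10,0],"grip": -1}
    - {"angular": [0,0,0],"offset": [10,-8.4,0],"grip": -1}
    - {"angular": [0,0,0],"offset": [11.3,-6.5,0],"grip": -1}
    - {"angular": [0,0,0],"offset": [12.3,-4.5,0],"grip": -1}

```text
time: 13.08
eef_pos: [0.4714, 0.024, 0.208]
orientation: [[0.115, 0.993, -0.0], [0.993, -0.115, -0.0], [-0.0, -0.0, -1.0]]
wrist_force: [1.8, -2.4, -0.4]
gripper_width: 0.004
```

```bash
python3 - <<'E'
from h import *
t=np.radians(345)
st((-.075*np.cos(t),.075*np.sin(t),.208))
import cv2
from rig import get_image
cv2.imwrite("pics/s9.png",cv2.resize(get_image("side")[90:290,160:420,::-1],None,fx=3,fy=3,interpolation=cv2.INTER_CUBIC))
E
```

```text
t 13.07 press xy [-73.7 -21.1] z 208.0 toolx yaw-press 89.98 tilt [-0. -0.] F [ 1.8 -2.4 -0.4] w 0.0 j [ 0.19  0.4  -0.42  1.99  0.22  0.8  -0.46]
tool offset mm [ 1.7  1.2 -0. ]
```

View pics/s9.png

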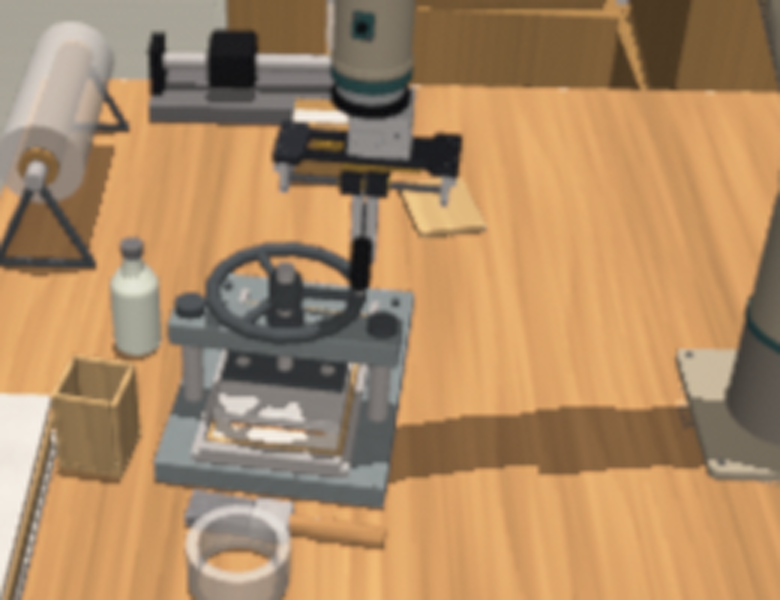

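The peg is in front of the finger at (361,262). About 75° remain, so I do 50° and then measure.

Call:
move_arm:
  moves:
    - {"angular": [0,0,0],"offset": [13.5,-1.5,0],"grip": -1}
    - {"angular": [0,0,0],"offset": [13.1,0.5,0],"grip": -1}
    - {"angular": [0,0,0],"offset": [12.9,2.3,0],"grip": -1}
    - {"angular": [0,0,0],"offset": [12.3,4.5,0],"grip": -1}
    - {"angular": [0,0,0],"offset": [11.3,6.5,0],"grip": -1}
    - {"angular": [0,0,0],"offset": [0,0,0],"grip": -1}

```text
time: 13.88
eef_pos: [0.4919, 0.0857, 0.2079]
orientation: [[0.115, 0.993, -0.0], [0.993, -0.115, 0.001], [0.001, -0.0, -1.0]]
wrist_force: [-0.6, 1.1, -0.1]
gripper_width: 0.008
```

```bash
python3 - <<'E'
from h import *
t=np.radians(413)
st((-.075*np.cos(t),.075*np.sin(t),.208))
import cv2
from rig import get_image
cv2.imwrite("pics/w10.png",get_image("wrist")[...,::-1])
cv2.imwrite("pics/s10.png",cv2.resize(get_image("side")[90:290,160:420,::-1],None,fx=3,fy=3,interpolation=cv2.INTER_CUBIC))
E
```

```text
t 13.88 press xy [-60.4  42.5] z 207.9 toolx yaw-press 89.98 tilt [-0.     0.001] F [-0.6  1.1 -0.1] w 0.01 j [ 0.07  0.44 -0.42  1.92  0.23  0.83 -0.59]
tool offset mm [17.4 15.3 -0.1]
```

View pics/w10.png

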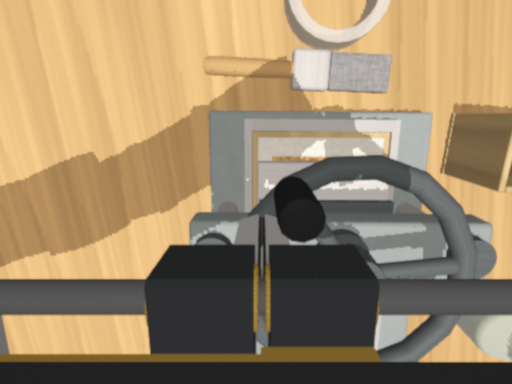

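View pics/s10.png

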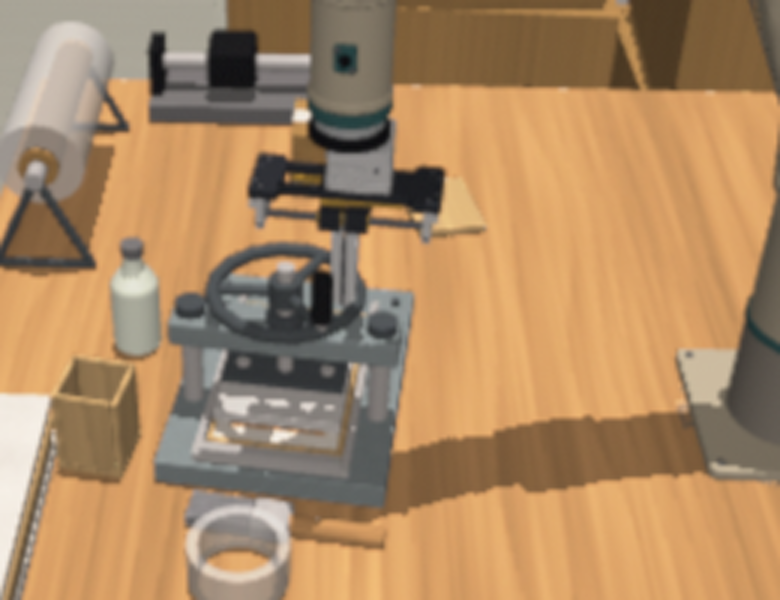

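The peg's top in the side crop is at about (321,276). At the start it was (298,279).

```bash
python3 - <<'E'
from h import *
def s(x,y,z=.25):
    d=1e3*R2.T@(ray("side",160+(x+.5)/3-.5,90+(y+.5)/3-.5,z)[:2]-O);return np.round(d,1),np.round(np.degrees(np.arctan2(d[1],-d[0])),1)
print(s(298,279),s(321,276))
import cv2
a=cv2.imread("pics/sidec.png")[230:360,180:400];b=cv2.imread("pics/s10.png")[230:360,180:400]
cv2.imwrite("pics/cmp.png",cv2.resize(np.hstack([a,b]),None,fx=1.8,fy=1.8))
E
```

```text
(array([-20. ,  70.2]), np.float64(74.1)) (array([-40.9,  61.9]), np.float64(56.5))
```

View pics/cmp.png

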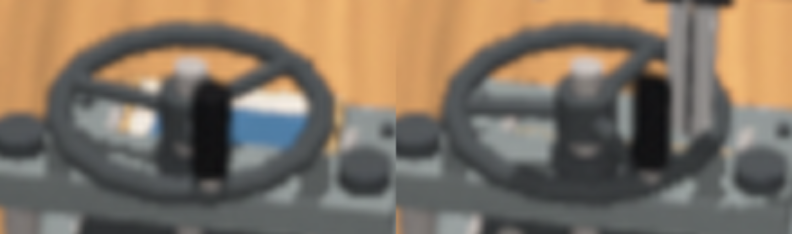

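Call:
move_arm:
  moves:
    - {"angular": [0,0,0],"offset": [7,5.5,0],"grip": -1}
    - {"angular": [0,0,0],"offset": [6,5.5,0],"grip": -1}
    - {"angular": [0,0,0],"offset": [3.5,3.5,0],"grip": -1}
    - {"angular": [0,0,0],"offset": [0,0,0],"grip": -1}

```text
time: 14.48
eef_pos: [0.508, 0.1004, 0.208]
orientation: [[0.115, 0.993, 0.001], [0.993, -0.115, 0.001], [0.002, 0.0, -1.0]]
wrist_force: [0.1, -0.2, 0.6]
gripper_width: 0.006
```

```bash
python3 - <<'E'
from h import *
st((-.0441,.0607,.208))
import cv2
from rig import get_image
cv2.imwrite("pics/s11.png",cv2.resize(get_image("side")[90:290,160:420,::-1],None,fx=3,fy=3,interpolation=cv2.INTER_CUBIC))
a=cv2.imread("pics/sidec.png")[230:360,180:400];b=cv2.imread("pics/s11.png")[230:360,180:400]
cv2.imwrite("pics/cmp11.png",cv2.resize(np.hstack([a,b]),None,fx=1.8,fy=1.8))
E
```

```text
t 14.47 press xy [-46.1  59. ] z 208.0 toolx yaw-press 90.01 tilt [0.001 0.001] F [ 0.1 -0.2  0.6] w 0.01 j [ 0.04  0.46 -0.41  1.87  0.24  0.86 -0.61]
tool offset mm [ 1.7  2.  -0. ]
```

View pics/cmp11.png

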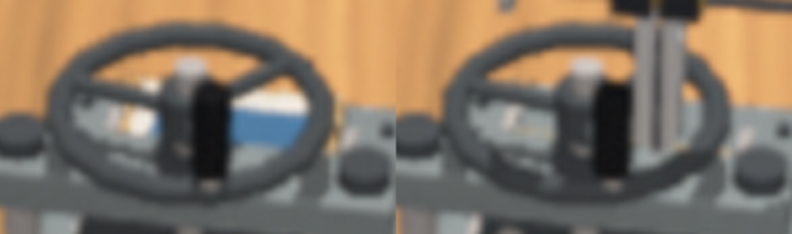

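The peg is about 3 mm short of its start (compare columns 211 and 217 at 1.8x). I nudge it, then back away and rise.

Call:
move_arm:
  moves:
    - {"angular": [0,0,0],"offset": [1,2,0],"grip": -1}
    - {"angular": [0,0,0],"offset": [1,2,0],"grip": -1}
    - {"angular": [0,0,0],"offset": [0,0,0],"grip": -1}
    - {"angular": [0,0,0],"offset": [-6,-8,0],"grip": -1}
    - {"angular": [0,0,0],"offset": [-4,-8,0],"grip": -1}
    - {"angular": [0,0,0],"offset": [0,0,-30],"grip": -1}
    - {"angular": [0,0,0],"offset": [0,0,-40],"grip": -1}
    - {"angular": [0,0,0],"offset": [0,0,-40],"grip": -1}
    - {"angular": [0,0,0],"offset": [-30,-30,-20],"grip": -1}
    - {"angular": [0,0,0],"offset": [-40,-30,0],"grip": -1}
    - {"angular": [0,0,0],"offset": [-40,0,0],"grip": -1}
    - {"angular": [0,0,0],"offset": [0,0,0],"grip": -1}

```text
time: 16.02
eef_pos: [0.4214, -0.0131, 0.3382]
orientation: [[0.122, 0.993, 0.001], [0.993, -0.122, -0.002], [-0.002, 0.001, -1.0]]
wrist_force: [-0.4, 0.0, 0.1]
gripper_width: 0.008
```

```bash
python3 - <<'E'
from h import *
st()
import cv2
from rig import get_image
cv2.imwrite("pics/s12.png",cv2.resize(get_image("side")[90:290,160:420,::-1],None,fx=3,fy=3,interpolation=cv2.INTER_CUBIC))
a=cv2.imread("pics/sidec.png")[230:500,140:420];b=cv2.imread("pics/s12.png")[230:500,140:420]
cv2.imwrite("pics/cmp12.png",cv2.resize(np.hstack([a,b]),None,fx=1.4,fy=1.4))
cv2.imwrite("pics/t12.png",cv2.resize(get_image("top")[100:300,150:400,::-1],None,fx=3,fy=3,interpolation=cv2.INTER_CUBIC))
E
```

```text
t 16.02 press xy [-119.1  -63.7] z 338.2 toolx yaw-press 89.6 tilt [ 0.001 -0.002] F [-0.4  0.   0.1] w 0.01 j [ 0.31  0.16 -0.41  1.89  0.07  1.1  -0.25]
```

View pics/cmp12.png

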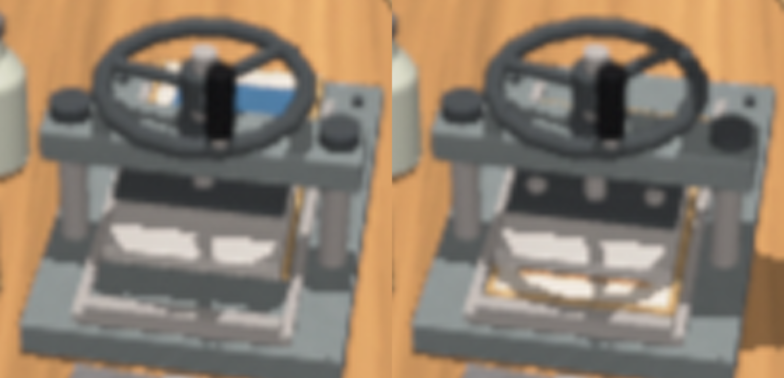

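View pics/t12.png

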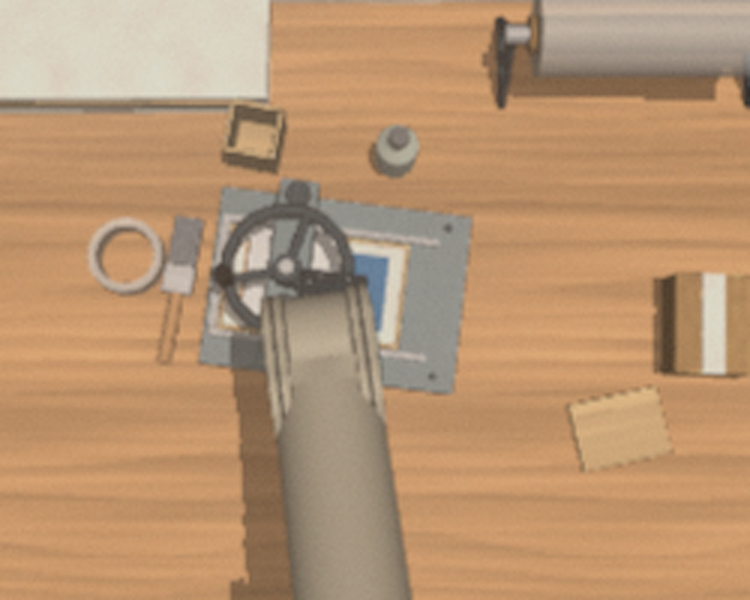

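The peg is back at its start: column 219 against 221 in the side view, and (222,274) in the top view both before and now. The pad is lower and the panel is at the stop. One check of the panel's edge, then I hand in.

```bash
python3 - <<'E'
from h import *
for c in[(408,245),(400,347)]:
    print(np.round(1e3*R2.T@(ray("top",150+c[0]/3-.33,100+c[1]/3-.33,.05)[:2]-O),1))
from rig import workorder
workorder.close_job()
E
```

```text
[  66.6 -148.1]
[ -68.9 -152.1]
the job is handed in; nothing more can be done
```

The panel is home against the stop, and the hand wheel has made one clockwise turn, with its handle back where it started. I handed the job in about 16 s into the 67 s allowed; it reports no verdict.

- **Panel:** I pushed it about 58 mm with shut fingers until it stalled, with the force rising from 5 N to 16 N. In the last top view its right edge averages y = -150 mm in the press's frame, which matches full contact with the stop.
- **Wheel:** I pushed it round by the peg with shut fingers, at about 5 N or less. In the last side view the handle is within about 2 mm of where it began, and the top view shows it at the same pixel as before.
- **Pad:** The side view shows it lowered onto the panel. I couldn't measure its contact force directly.
- **Rest of the scene:** The robot was clear of everything at the end. The bystanders visible in that top crop (the dispenser is outside it) show no change.

**Disagreement:** the wrist camera put the bed 3 mm off in x and about 8 mm off in y compared with the fit from the top camera. I used the top fit, and the panel stalling where that fit predicted bore it out.

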